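# Seat the wire-laying holder on the hidden centring pin

### The job

On the steel slab stands a round brass work holder, with loose wire cells laid round its wooden grip post: take it by the post and slide it along the slab to the round well, without lifting it off the slab or tipping it, until it drops onto the centring pin hidden beneath it. Then press it straight down against the spring lifter until its brass disc is flush with the slab, keep it down there for a second, and finish while still holding it pressed down. Leave everything else where it is.

Things in the scene. Friction and masses are not known exactly. Their poses are not given: they have to be found in the camera images.
- slab: Fixed dark steel slab on the table, 240 (x) x 440 (y) x 36 mm thick. Origin: centre of its underside; z up. In its middle a round well, 94 mm across, 26 mm deep. Thin circles mark the well and two parking places 140 mm either side of it along y; holder and wire spool stand near these, either one on either side. The way from both to the well is clear.
- well (a point): Centre of the well's mouth, level with the slab's top face (36 mm above the table); axes as the slab. A fixed steel centring pin, 12 mm in diameter, stands upright on the well's axis; its tip (tapering to 4 mm over the last 5 mm) ends 1 mm below this point.
- lifter (a joint): Spring lifter: aluminium ring, 64 mm outside, 20 mm inside, round the pin in the well. Value: how far it is pressed down, 0 (up; its top 6 mm below the slab's top face) to 0.008 m (on its stop). About 6 N starts it, 13 N brings it to the stop; it springs up when let go. The holder's weight alone does not press it down.
- lifter_top (a point): Centre of the lifter ring's top face.
- holder: Loose work holder, 0.3 to 0.6 kg: brass disc 80 mm across, 14 mm thick, small wire cells on top; copper boss 36 mm across up to 22 mm; round wooden grip post, 28 mm in diameter, 22 to 68 mm above the underside. Origin: centre of the underside; z up along the post. Pressed fully down on the pin, the disc's top is flush with the slab's top.
- holder_bore (a point): Centre of the holder's underside: mouth of a blind bore, 15 mm across, 16 mm deep, that fits over the pin. The holder slides over the well's edge and over the pin's tip, which is just lower than the slab's top; with the bore over the pin (within about 3 mm) it drops 6 mm onto the lifter, and can be pressed another 8 mm down.
- holder_grip (a point): Middle of the grip post's usual grasp, on the holder's axis 45 mm above the underside.
- spool: Bystander: wire spool, 60 mm across, 40 mm high, standing on the slab on the other side of the well. Origin: centre of its underside.
- medallion: Bystander: enamelled disc, 42 mm across, 6 mm thick, on the slab near its far (+x) edge. Origin: centre of its underside.
- tweezers: Bystander: steel tweezers, 140 mm long (y), about 10 mm wide, 6 mm high, on the slab along its near (-x) edge. Origin: underside, middle.
- spool_b: Bystander: another wire spool, 60 mm across, 40 mm high, on the table to the robot's right of the slab. Origin: centre of its underside.
- dish: Bystander: copper dish, 90 mm across, 16 mm high, on the table to the left of the slab. Origin: centre of its underside.
- jar_a: Bystander: closed jar, 72 mm across, 87 mm high, on the table to the robot's left of the slab, towards its far end. Origin: centre of its underside.
- jar_b: Bystander: closed jar, 72 mm across, 87 mm high, on the table to the robot's right of the slab, towards its far end. Origin: centre of its underside.
Not all that is in view belongs to the job. Leave any pink, purple or turquoise look-alike of the holder alone.

How it is judged:
By the outcome, as a careful person would: the job done as asked, in the order asked, and still so for the second after the job is handed in, while the arm keeps its last pose, push and grip.
It also fails if it takes over 35 s, if anything falls off the work surface, if the arm or the gripper's body presses on something with over 40 N, if the wrist force passes 120 N, or if a joint passes its speed limit or range.

### The arm

A 7-joint arm with a two-finger parallel gripper is mounted at the origin on the work surface. World frame = base frame: x ahead of the robot, y to its left, z up, the work surface at z = 0. Lengths are in m, angles in rad, forces in N, time in s.
With the tool pointing down it reaches from about 0.4 to 0.85 m from the base axis. Payload 10.4 kg.
Tool frame: the origin (TCP) lies between the finger pads; the fingertips stand tcp_to_tips ahead of it and the grasp point (between the pads) lies 8 mm behind it (tcp_to_tips is the distance from the TCP to the fingertips, in m); z points along the fingers, y is the line along which they close (so a half turn about z gives the same grasp; the last joint's range is limited). The gripper opens to 85 mm and grips with 20 to 120 N. Pads are 22 mm wide; open, the fingers measure 114 mm over their backs; the gripper's body (76 mm by 85 mm) begins 54 mm behind the grasp point. The pads swing forward as they close: fully open they stand 13 mm farther back than shut.
Start: joints at [-1.251, 0.332, -0.065, 1.46, 0.022, 1.35, -0.088], TCP at [0.21, 0.589, 0.242] pointing down, gripper open.
Joint ranges: [-2.6, 2.6], [-0.5, 2.12], [-1.47, 1.34], [0.16, 2.42], [-1.27, 4.41], [0.06, 2.06], [-2.6, 2.6]. Speed limits (rad/s): [2.22, 2.22, 2.79, 2.79, 3.14, 3.14, 3.14].

### API

Orientations are given as a unit quaternion [x, y, z, w].
In Python, from workcell import * gives the robot as it stands.
- The arm moves only by the tool apply_moves, never from a script. Its argument "rows" is a list of rows, each an object of numbers: "x", "y", "z": the shift along the tool's x, y, z in mm; "ax", "ay", "az": the turn, a rotation vector about the tool's x, y, z in degrees; "gripper": the closure, from 0 (fully open) to 1 (shut). A call has 1 to 5 rows; each row shifts and turns the commanded pose from where the row before left it, along the tool's axes as they then stand; what a row does not reach is not made up. A row lasts 1/12 s, in which the tool goes at most 41.7 mm and 7.16 degrees, less where a joint would pass 70% of its speed; a pose out of reach is approached as far as the arm can. A call with a gripper value outside its range is refused whole. The fingers move at their own pace and stop on an object; "newtons" is the grip in N (left out, the last holds). Time passes only in rows, so rows that do not move let the fingers close. It gives the time, the measured TCP pose, the force, the opening and the grip force at its end, in the units of the state.
- get_obs(): the state, without advancing time (a new reading comes with each control period).
- camera(name): name is "scene" or "top" or "wrist"; returns a dict with "color" (384x512x3 uint8, red, green, blue), "fov_y" (degrees; the focal length in pixels is half the picture's height over the tangent of half this angle, whatever the lens; pixels are square), "cx", "cy" (the principal point, pixels), "rvec" (rotation vector, rad) and "tvec" (3), from world to camera coordinates, as OpenCV has them. Camera axes: x right, y down, z forward; pixel columns grow to the right and rows downward; lengths in m; the calibration is good to about 2 mm. A picture is of the moment at which its call begins. There is no depth.
- hand_in(): hands the job in; it is judged then, once.
The state is a dict: "clock": time; "joint_pos": joint angles; "joint_velocities": joint speeds; "tau": joint torques, N m; "position": TCP position; "ee_rot": TCP orientation; "ft_force": force on the tool from outside, world axes, zero at the start; "torque": the same for the moment, N m; "grip_width": opening from 0.0 (shut) to 1.0 (fully open); "grasp_force": force on a finger pad.
Only numpy, scipy, OpenCV 4.12 (cv2) and the standard library are available. Lean on these libraries where they do the work, as an engineer would, in place of code of your own. Each camera call takes 0.05 s, during which the arm holds its last target. There are 200 camera calls.

## Working session

There is one attempt and no reset: what is moved stays moved. The work goes in short steps, Python scripts to look and compute and a tool call to move; the robot and the scene stay as the last step left them, time stands still between calls to the robot, and variables do not carry over. Pictures are saved under pics/ and viewed, at most 10 in all, crops included, and the job is handed in when it is done.

Besides the shell and the picture viewer there is one more tool, called as name(argument=value, ...), one argument or row to a line, values as JSON. apply_moves: Moves the arm, as the interface text tells. Its arguments: {"type":"object","properties":{"rows":{"type":"array","items":{"type":"object","properties":{"x":{"type":"number"},"y":{"type":"number"},"z":{"type":"number"},"ax":{"type":"number"},"ay":{"type":"number"},"az":{"type":"number"},"gripper":{"type":"number"}}}},"newtons":{"type":"number"}},"required":["rows"]}

```bash
ls; mkdir -p pics
python3 - <<'E'
from workcell import *
import cv2, json
o=get_obs(); print({k:o[k] for k in ('clock','position','ee_rot','grip_width','ft_force')})
try: print(tcp_to_tips)
except Exception as e: print(e)
for n in ('top','scene'):
    c=camera(n); print(n,c['fov_y'],c['cx'],c['cy'],c['rvec'],c['tvec'])
    cv2.imwrite(f'pics/{n}0.png',cv2.resize(c['color'][:,:,::-1],None,fx=1.5,fy=1.5))
    cv2.imwrite(f'pics/{n}0_raw.png',c['color'][:,:,::-1])
E
```

```text
pics
{'clock': 0.0, 'position': array([0.20992787, 0.58830667, 0.24150302]), 'ee_rot': array([ 1.70522451e-01,  9.85353536e-01, -7.00226593e-04, -1.07741444e-04]), 'grip_width': 1.0004830473420128, 'ft_force': array([-0.11550717,  0.24910606, -0.64236175])}
0.011
top 46.06379786454983 255.46485067507766 197.4956477705086 [ 2.16017448 -2.09179696  0.22265292] [-0.01316393  0.62617294  1.30672372]
scene 45.7243798754364 246.91800330176451 196.0406506918495 [ 1.52192197  2.29001802 -0.67371804] [ 0.23201168 -0.44080574  1.79089809]
```

View pics/top0.png

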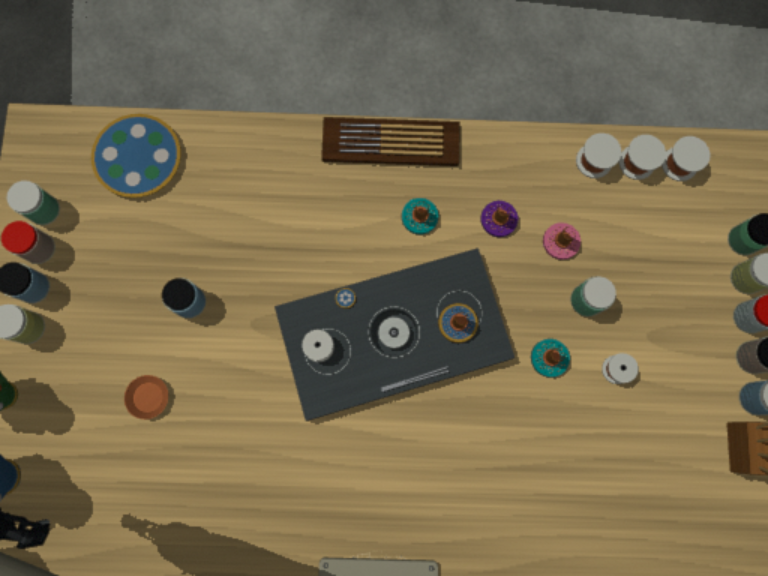

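View pics/scene0.png

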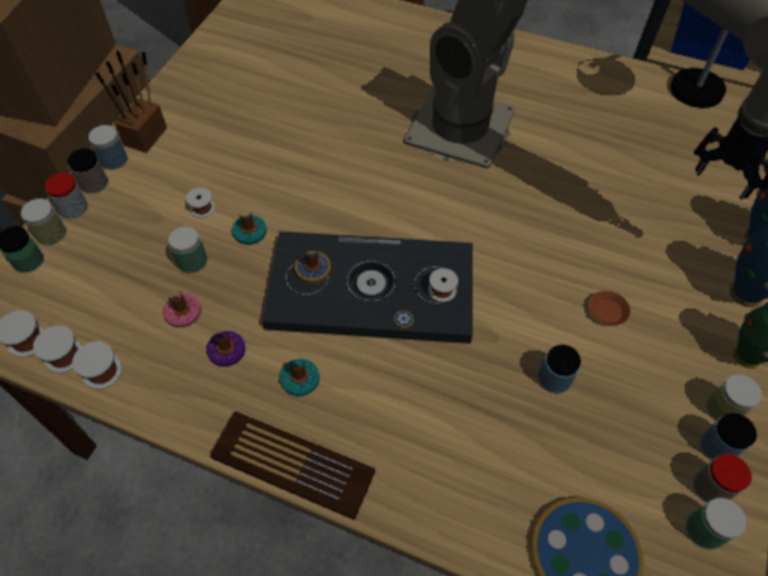

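The top view shows five candidates (768-px picture): teal (420,216), purple (500,218), pink (562,240), teal (551,358), all on the table, and a brass one at (459,322) on the slab. The brass one is on the slab near a parking circle, so it fits. I'll confirm it in an enlarged crop, which also covers the well at (393,332).

Run:
```python
import cv2
t=cv2.imread('pics/top0_raw.png')[160:284,180:350]
cv2.imwrite('pics/crop1.png',cv2.resize(t,None,fx=4.7,fy=4.7,interpolation=cv2.INTER_CUBIC))
```

```text
(no output)
```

View pics/crop1.png

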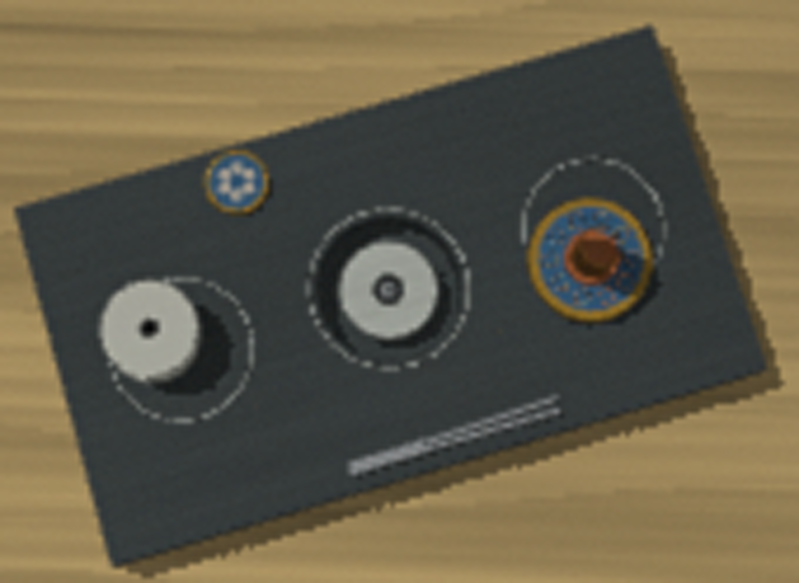

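The crop confirms it: the brass rim is centred at about (590,260) crop px, with enamel cells, a copper boss and a wooden post. The well's pin is at (388,289), and the slab corners are at (650,27), (16,208), (113,567) and (770,368).

```bash
cat > h.py <<'E'
from workcell import *
import numpy as np, cv2
from scipy.spatial.transform import Rotation as R
def ray(c,u,v,z):
    f=192/np.tan(np.radians(c['fov_y']/2)); M=R.from_rotvec(c['rvec']).as_matrix()
    C=-M.T@np.array(c['tvec']); d=M.T@[(u-c['cx'])/f,(v-c['cy'])/f,1]
    return C+d*(z-C[2])/d[2]
def proj(c,P):
    f=192/np.tan(np.radians(c['fov_y']/2)); p=R.from_rotvec(c['rvec']).apply(P)+c['tvec']
    return f*p[0]/p[2]+c['cx'],f*p[1]/p[2]+c['cy']
def tool(d):
    "world vector (m) in tool axes (mm)"
    return (R.from_quat(get_obs()['ee_rot']).inv().apply(d)*1000).round(1)
E
python3 - <<'E'
from h import *
c=camera('top')
for n,(a,b),z in [('holder',(590,260),.050),('boss',(593,257),.058),('pin',(388,289),.035),('well',(388,288),.036),('k1',(650,27),.036),('k2',(16,208),.036),('k3',(113,567),.036),('k4',(770,368),.036),('spool',(150,330),.076)]:
    p=ray(c,(a+.5)/4.7-.5+180,(b+.5)/4.7-.5+160,z); print(n,p.round(4))
o=get_obs(); M=R.from_quat(o['ee_rot']).as_matrix(); print(M.round(3))
E
```

```text
holder [ 0.5796 -0.1455  0.05  ]
boss [ 0.5804 -0.1465  0.058 ]
pin [ 0.5586 -0.016   0.035 ]
well [ 0.5591 -0.016   0.036 ]
k1 [ 0.7405 -0.1859  0.036 ]
k2 [0.6037 0.2282 0.036 ]
k3 [0.3755 0.153  0.036 ]
k4 [ 0.515  -0.2646  0.036 ]
spool [0.5219 0.1337 0.076 ]
[[-0.942  0.336 -0.   ]
 [ 0.336  0.942 -0.001]
 [-0.    -0.001 -1.   ]]
```

apply_moves(
  rows=[
    {"x":-29,"y":-28,"gripper":0},
    {"x":-29,"y":-28},
    {"x":-29,"y":-28},
    {"x":-29,"y":-28},
    {"x":-29,"y":-28},
  ],
  newtons=60,
)

```text
invalid input at $.rows[0]: expected keys x, y, z, ax, ay, az, gripper
```

apply_moves(
  rows=[
    {"x":-29,"y":-28},
    {"x":-29,"y":-28},
    {"x":-29,"y":-28},
    {"x":-29,"y":-28},
    {"x":-29,"y":-28},
  ],
)

```text
invalid input at $.rows[0]: expected keys x, y, z, ax, ay, az, gripper
```

apply_moves(
  rows=[
    {"x":-29,"y":-28},
    {"x":-29,"y":-28},
    {"x":-29,"y":-28},
    {"x":-29,"y":-28},
    {"x":-29,"y":-28},
  ],
)

```text
invalid input at $.rows[0]: expected keys x, y, z, ax, ay, az, gripper
```

apply_moves(
  rows=[
    {"x":-29,"y":-28},
    {"x":-29,"y":-28},
    {"x":-29,"y":-28},
    {"x":-20,"y":-20},
    {},
  ],
)

```text
invalid input at $.rows[0]: expected keys x, y, z, ax, ay, az, gripper
```

Run:
```python
from h import *
o=get_obs(); p=o['position']; print(o['clock'],p,R.from_quat(o['ee_rot']).as_matrix().round(4),o['joint_pos'],o['ft_force'])
print('to holder',tool(np.array([.580,-.146,.2])-p))
c=camera('wrist'); print(proj(c,[.580,-.146,.05]),proj(c,[.559,-.016,.035]))
cv2.imwrite('pics/w1.png',cv2.resize(c['color'][:,:,::-1],None,fx=1.5,fy=1.5))
```

```text
0.15 [0.21002521 0.58838745 0.24172324] [[-9.418e-01  3.362e-01 -3.000e-04]
 [ 3.362e-01  9.418e-01 -1.000e-03]
 [-1.000e-04 -1.000e-03 -1.000e+00]] [-1.2505798   0.33273326 -0.06465822  1.46068821  0.02159903  1.34991737
 -0.08850262] [ 0.20856823  0.13042708 -0.22846638]
to holder [-595.3 -567.2   42.4]
(np.float64(-128.45873866806522), np.float64(571.1397622949116)) (np.float64(-51.03397711556926), np.float64(528.6050982807651))
```

View pics/w1.png

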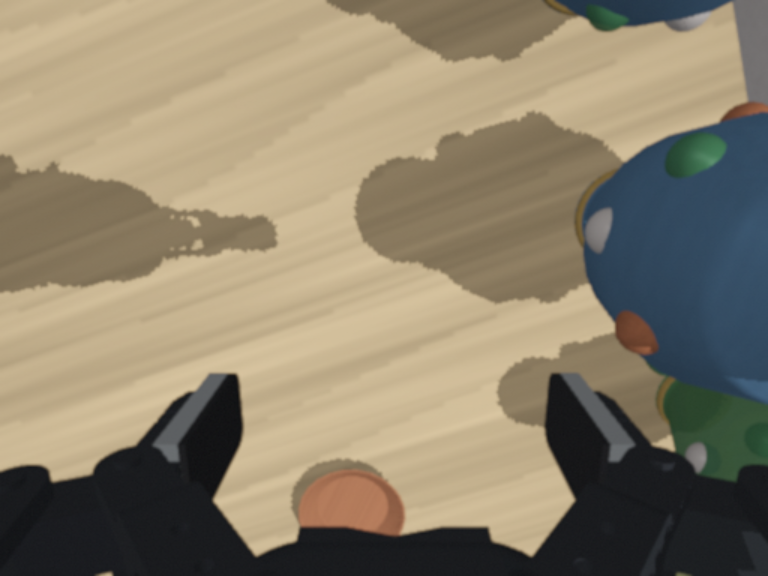

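The moves were refused because every key is needed, so nothing moved. The picture shows the start pose: vases at the right (+y tool), dish at (345,505), and a clear way towards -x/-y.

apply_moves(
  rows=[
    {"x":-20,"y":-20,"z":0,"ax":0,"ay":0,"az":0,"gripper":0},
    {"x":-29,"y":-28,"z":0,"ax":0,"ay":0,"az":0,"gripper":0},
    {"x":-29,"y":-28,"z":0,"ax":0,"ay":0,"az":0,"gripper":0},
    {"x":-29,"y":-28,"z":0,"ax":0,"ay":0,"az":0,"gripper":0},
    {"x":-29,"y":-28,"z":0,"ax":0,"ay":0,"az":0,"gripper":0},
  ],
  newtons=60,
)

```text
clock: 0.62
position: [0.2943, 0.4167, 0.2421]
ee_rot: [0.17, 0.985, -0.0, -0.0]
ft_force: [1.2, 0.2, 0.6]
grip_width: 0.997
grasp_force: 0.0
```

apply_moves(
  rows=[
    {"x":-29,"y":-28,"z":0,"ax":0,"ay":0,"az":0,"gripper":0},
    {"x":-29,"y":-28,"z":0,"ax":0,"ay":0,"az":0,"gripper":0},
    {"x":-29,"y":-28,"z":0,"ax":0,"ay":0,"az":0,"gripper":0},
    {"x":-29,"y":-28,"z":0,"ax":0,"ay":0,"az":0,"gripper":0},
    {"x":-29,"y":-28,"z":0,"ax":0,"ay":0,"az":0,"gripper":0},
  ],
)

```text
clock: 1.03
position: [0.3837, 0.2361, 0.2424]
ee_rot: [0.171, 0.985, 0.0, 0.0]
ft_force: [0.9, 0.1, 0.5]
grip_width: 0.998
grasp_force: 0.0
```

apply_moves(
  rows=[
    {"x":-29,"y":-28,"z":0,"ax":0,"ay":0,"az":0,"gripper":0},
    {"x":-29,"y":-28,"z":0,"ax":0,"ay":0,"az":0,"gripper":0},
    {"x":-29,"y":-28,"z":0,"ax":0,"ay":0,"az":0,"gripper":0},
    {"x":-29,"y":-28,"z":0,"ax":0,"ay":0,"az":0,"gripper":0},
    {"x":-29,"y":-28,"z":0,"ax":0,"ay":0,"az":0,"gripper":0},
  ],
)

```text
clock: 1.45
position: [0.4732, 0.0555, 0.2425]
ee_rot: [0.171, 0.985, 0.0, 0.0]
ft_force: [0.6, 0.9, -0.1]
grip_width: 1.003
grasp_force: 0.0
```

apply_moves(
  rows=[
    {"x":-29,"y":-28,"z":0,"ax":0,"ay":0,"az":0,"gripper":0},
    {"x":-29,"y":-28,"z":0,"ax":0,"ay":0,"az":0,"gripper":0},
    {"x":-29,"y":-28,"z":0,"ax":0,"ay":0,"az":0,"gripper":0},
    {"x":-20,"y":-20,"z":0,"ax":0,"ay":0,"az":0,"gripper":0},
    {"x":0,"y":0,"z":0,"ax":0,"ay":0,"az":0,"gripper":0},
  ],
)

```text
clock: 1.87
position: [0.5394, -0.0829, 0.2423]
ee_rot: [0.174, 0.985, -0.001, 0.001]
ft_force: [-0.3, -0.5, -0.5]
grip_width: 1.002
grasp_force: 0.0
```

Run:
```python
from h import *
o=get_obs(); p=o['position']; print(o['clock'],p,R.from_quat(o['ee_rot']).as_matrix().round(4),o['joint_pos'],o['ft_force'])
print('to holder',tool(np.array([.580,-.146,.2])-p))
c=camera('wrist'); print(proj(c,[.580,-.146,.05]),proj(c,[.559,-.016,.035]))
cv2.imwrite('pics/w2.png',cv2.resize(c['color'][:,:,::-1],None,fx=1.5,fy=1.5))
```

```text
1.8667 [ 0.53942828 -0.08290321  0.24229904] [[-9.393e-01  3.430e-01  5.000e-04]
 [ 3.430e-01  9.393e-01 -3.000e-03]
 [-1.500e-03 -2.600e-03 -1.000e+00]] [-0.47648506  0.16393121  0.61131948  1.70284842 -0.09427029  1.30431145
  1.37400604] [-0.26938648 -0.46049026 -0.50602088]
to holder [-59.7 -45.2  42.5]
(np.float64(218.7185511595337), np.float64(226.8724511342753)) (np.float64(332.8331703861319), np.float64(161.66223382110525))
```

View pics/w2.png

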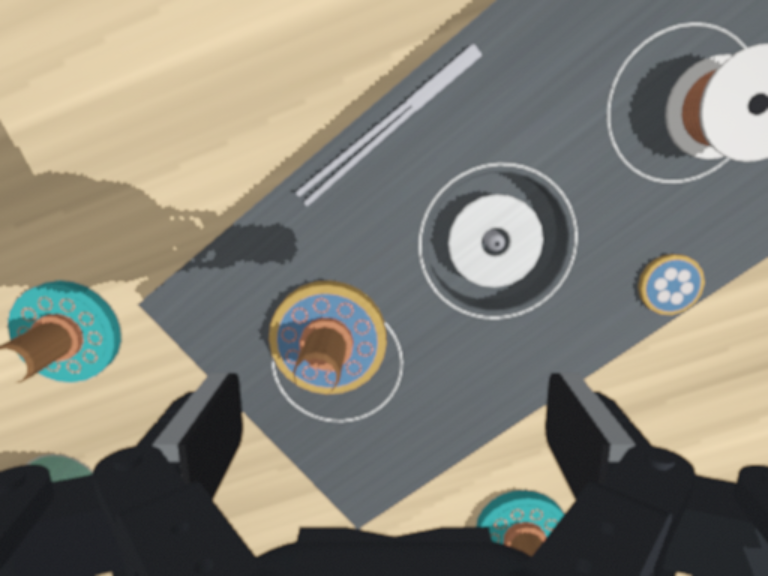

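Wrist view: holder disc centre at about (327,338) and pin at (496,241) in 1.5x pixels, both within 2 px of the prediction. I'll move over the holder and down, then re-measure.

apply_moves(
  rows=[
    {"x":-20,"y":-15,"z":0,"ax":0,"ay":0,"az":0,"gripper":0.3},
    {"x":-20,"y":-15,"z":12,"ax":0,"ay":0,"az":0,"gripper":0.3},
    {"x":-20,"y":-15,"z":15,"ax":0,"ay":0,"az":0,"gripper":0.3},
    {"x":0,"y":0,"z":15,"ax":0,"ay":0,"az":0,"gripper":0.3},
    {"x":0,"y":0,"z":0,"ax":0,"ay":0,"az":0,"gripper":0.3},
  ],
)

```text
clock: 2.33
position: [0.5786, -0.1386, 0.1971]
ee_rot: [0.171, 0.985, -0.0, -0.002]
ft_force: [0.3, 0.1, -0.4]
grip_width: 0.696
grasp_force: 0.0
```

Run:
```python
from h import *
o=get_obs(); p=o['position']; print(o['clock'],p,o['ee_rot'],o['joint_velocities'].round(3),o['grip_width'])
c=camera('wrist'); o=get_obs();print(o['position'],o['ee_rot'])
print(proj(c,[.580,-.146,.05]),proj(c,[.580,-.146,.104]),proj(c,[.559,-.016,.035]))
print(c['rvec'],c['tvec'],c['fov_y'],c['cx'],c['cy'])
cv2.imwrite('pics/w3.png',cv2.resize(c['color'][:,:,::-1],None,fx=1.5,fy=1.5))
```

```text
2.3333 [ 0.57864186 -0.13860999  0.19706974] [ 1.70862481e-01  9.85291679e-01 -3.06968302e-04 -2.49495720e-03] [-0.03  -0.046 -0.011 -0.025  0.017  0.057 -0.024] 0.6961465917622097
[ 0.57906852 -0.13780369  0.19876752] [ 1.70292411e-01  9.85391981e-01  8.81704871e-05 -1.76909326e-03]
(np.float64(255.5915379954639), np.float64(186.38167701611783)) (np.float64(253.99988653311655), np.float64(206.57122523823924)) (np.float64(393.98661441649745), np.float64(108.16303512252514))
[-2.37414486 -1.67346629 -0.23160455] [-0.06309428 -0.59096153  0.17378502] 58.52111648236567 262.2078177790683 191.97115313750828
```

View pics/w3.png

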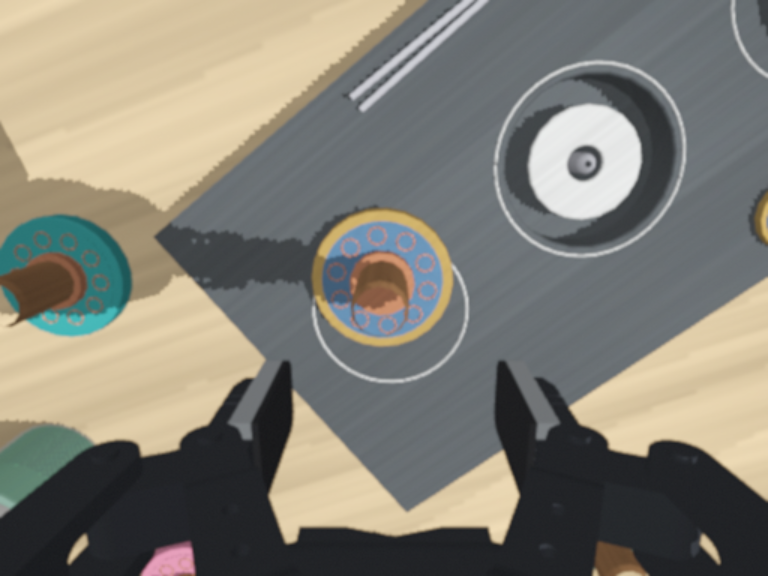

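Disc centre (382,278), post top about (380,312), pin tip (588,162), all in 1.5x px. Converting these to positions.

Run:
```python
from h import *
c=camera('wrist'); o=get_obs()
q=lambda u,v,z: ray(c,(u+.5)/1.5-.5,(v+.5)/1.5-.5,z).round(4)
print(q(382,278,.050),q(380,312,.104),q(588,162,.035),q(590,160,.036))
print(o['clock'],o['position'],R.from_quat(o['ee_rot']).as_matrix().round(4))
print(tool(np.array([.580,-.145,.073])-o['position']))
```

```text
[ 0.5798 -0.1458  0.05  ] [ 0.5818 -0.1462  0.104 ] [ 0.5589 -0.0162  0.035 ] [ 0.5581 -0.0152  0.036 ]
2.4333 [ 0.57963618 -0.13755203  0.20009451] [[-9.423e-01  3.349e-01 -1.400e-03]
 [ 3.349e-01  9.423e-01  9.000e-04]
 [ 1.600e-03  4.000e-04 -1.000e+00]]
[ -3.   -6.9 127.1]
```

apply_moves(
  rows=[
    {"x":-3,"y":-8,"z":20,"ax":0,"ay":0,"az":0,"gripper":0.3},
    {"x":0,"y":0,"z":35,"ax":0,"ay":0,"az":0,"gripper":0.3},
    {"x":0,"y":0,"z":35,"ax":0,"ay":0,"az":0,"gripper":0.3},
    {"x":0,"y":0,"z":25,"ax":0,"ay":0,"az":0,"gripper":0.3},
    {"x":0,"y":0,"z":12,"ax":0,"ay":0,"az":0,"gripper":0.3},
  ],
)

```text
clock: 2.85
position: [0.5791, -0.1454, 0.0713]
ee_rot: [0.17, 0.986, 0.001, -0.001]
ft_force: [-1.1, 0.4, 0.1]
grip_width: 0.695
grasp_force: 0.0
```

apply_moves(
  rows=[
    {"x":0,"y":0,"z":0,"ax":0,"ay":0,"az":0,"gripper":0.3},
    {"x":0,"y":0,"z":0,"ax":0,"ay":0,"az":0,"gripper":0.3},
    {"x":0,"y":0,"z":0,"ax":0,"ay":0,"az":0,"gripper":0.3},
    {"x":0,"y":0,"z":0,"ax":0,"ay":0,"az":0,"gripper":0.3},
  ],
)

```text
clock: 3.18
position: [0.5814, -0.1476, 0.0754]
ee_rot: [0.17, 0.985, 0.0, 0.002]
ft_force: [0.1, 0.5, -0.8]
grip_width: 0.703
grasp_force: 0.0
```

Run:
```python
from h import *
c=camera('wrist'); o=get_obs()
print(o['clock'],o['position'],R.from_quat(o['ee_rot']).as_matrix().round(4),o['ft_force'])
print(tool(np.array([.580,-.146,.073])-o['position']))
print(proj(c,[.580,-.146,.05]),proj(c,[.580,-.146,.104]))
cv2.imwrite('pics/w4.png',cv2.resize(c['color'][:,:,::-1],None,fx=1.5,fy=1.5))
```

```text
3.2333 [ 0.58124494 -0.14760985  0.07512819] [[-9.419e-01  3.359e-01  2.900e-03]
 [ 3.359e-01  9.419e-01  1.000e-04]
 [-2.700e-03  1.000e-03 -1.000e+00]] [-0.84875714 -0.43442221 -0.12160463]
[1.7 1.1 2.1]
(np.float64(265.5501692017292), np.float64(238.35201650774218)) (np.float64(267.1333451734492), np.float64(302.7042642842223))
```

View pics/w4.png

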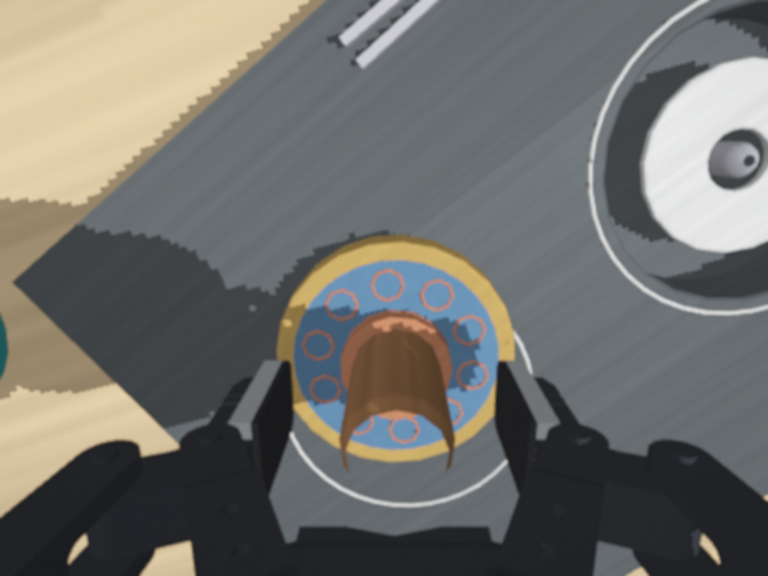

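The post is centred between the pads (finger edges at 290 and 497, post at about 397), so I'll close.

apply_moves(
  rows=[
    {"x":0,"y":0,"z":0,"ax":0,"ay":0,"az":0,"gripper":0.6},
    {"x":0,"y":0,"z":0,"ax":0,"ay":0,"az":0,"gripper":0.6},
    {"x":0,"y":0,"z":0,"ax":0,"ay":0,"az":0,"gripper":0.8},
    {"x":0,"y":0,"z":0,"ax":0,"ay":0,"az":0,"gripper":1},
    {"x":0,"y":0,"z":0,"ax":0,"ay":0,"az":0,"gripper":1},
  ],
  newtons=60,
)

```text
clock: 3.65
position: [0.5805, -0.1474, 0.074]
ee_rot: [0.17, 0.985, 0.0, 0.0]
ft_force: [-1.7, 1.4, 5.5]
grip_width: 0.312
grasp_force: 58.7
```

apply_moves(
  rows=[
    {"x":0,"y":0,"z":0,"ax":0,"ay":0,"az":0,"gripper":1},
    {"x":0,"y":0,"z":0,"ax":0,"ay":0,"az":0,"gripper":1},
    {"x":0,"y":0,"z":0,"ax":0,"ay":0,"az":0,"gripper":1},
    {"x":0,"y":0,"z":0,"ax":0,"ay":0,"az":0,"gripper":1},
    {"x":0,"y":0,"z":0,"ax":0,"ay":0,"az":0,"gripper":1},
  ],
)

```text
clock: 4.07
position: [0.5805, -0.1474, 0.074]
ee_rot: [0.171, 0.985, 0.0, 0.0]
ft_force: [-2.9, 1.0, 5.7]
grip_width: 0.315
grasp_force: 58.7
```

Run:
```python
from h import *
o=get_obs();P=[];
for i in range(6): camera('wrist');o=get_obs();P.append(np.r_[o['position'],o['ft_force']])
print(np.round(P,4)); p=np.mean(P,0)[:3]
print(o['clock'],R.from_quat(o['ee_rot']).as_matrix().round(4),o['grip_width'],o['grasp_force'])
print(p,tool(np.array([.5588,-.016,p[2]])-p))
```

```text
[[ 0.5805 -0.1475  0.074  -1.1637  1.7983  6.1688]
 [ 0.5805 -0.1475  0.074  -1.1416  1.4419  5.5072]
 [ 0.5805 -0.1474  0.074  -2.0573  1.5067  5.4375]
 [ 0.5805 -0.1475  0.074  -1.4226  1.1513  5.1574]
 [ 0.5805 -0.1475  0.074  -1.8452  1.3871  5.5168]
 [ 0.5805 -0.1475  0.074  -1.1463  1.213   5.1861]]
4.3667 [[-9.418e-01  3.361e-01  8.000e-04]
 [ 3.361e-01  9.418e-01  4.000e-04]
 [-6.000e-04  6.000e-04 -1.000e+00]] 0.316143890297186 58.7309689912945
[ 0.58048728 -0.14746939  0.07398297] [ 64.6 116.5   0. ]
```

Gripped at 59 N, with the holder resting on the slab at about 5 N down. I'll slide towards the well with slight down-pressure.

apply_moves(
  rows=[
    {"x":2,"y":4,"z":1,"ax":0,"ay":0,"az":0,"gripper":1},
    {"x":5,"y":9,"z":0,"ax":0,"ay":0,"az":0,"gripper":1},
    {"x":5,"y":9,"z":0,"ax":0,"ay":0,"az":0,"gripper":1},
    {"x":5,"y":9,"z":0,"ax":0,"ay":0,"az":0,"gripper":1},
    {"x":5,"y":9,"z":0,"ax":0,"ay":0,"az":0,"gripper":1},
  ],
)

```text
clock: 4.78
position: [0.5742, -0.1049, 0.074]
ee_rot: [0.172, 0.985, -0.001, 0.002]
ft_force: [1.6, -7.8, 6.9]
grip_width: 0.312
grasp_force: 59.7
```

apply_moves(
  rows=[
    {"x":5,"y":9,"z":0,"ax":0,"ay":0,"az":0,"gripper":1},
    {"x":5,"y":9,"z":0,"ax":0,"ay":0,"az":0,"gripper":1},
    {"x":5,"y":9,"z":0,"ax":0,"ay":0,"az":0,"gripper":1},
    {"x":5,"y":9,"z":0,"ax":0,"ay":0,"az":0,"gripper":1},
    {"x":3,"y":5,"z":0,"ax":0,"ay":0,"az":0,"gripper":1},
  ],
)

```text
clock: 5.2
position: [0.5664, -0.0574, 0.0739]
ee_rot: [0.171, 0.985, -0.001, 0.002]
ft_force: [1.4, -6.0, 7.3]
grip_width: 0.312
grasp_force: 59.7
```

Run:
```python
from h import *
for i in range(3): c=camera('wrist')
t=camera('top')
o=get_obs();p=o['position']
print(o['clock'],p,o['ft_force'],R.from_quat(o['ee_rot']).as_matrix().round(4),o['grasp_force'])
print(tool(np.array([.5588,-.016,p[2]])-p), proj(c,[*p[:2],.05]),proj(c,[.5588,-.016,.036]),proj(t,[*p[:2],.05]))
a=cv2.resize(c['color'][:,:,::-1],None,fx=1.5,fy=1.5)
cv2.imwrite('pics/w5.png',a)
```

```text
5.4 [ 0.56632192 -0.05663568  0.07389003] [-0.11725711 -1.61301145 11.84483346] [[-9.418e-01  3.362e-01  3.100e-03]
 [ 3.362e-01  9.418e-01 -3.000e-04]
 [-3.000e-03  8.000e-04 -1.000e+00]] 59.92931085638702
[20.7 35.7 -0. ] (np.float64(263.4719417312639), np.float64(243.16949128747427)) (np.float64(332.7325312121958), np.float64(194.78327703546012)) (np.float64(275.7930525498325), np.float64(218.3059525490236))
```

View pics/w5.png

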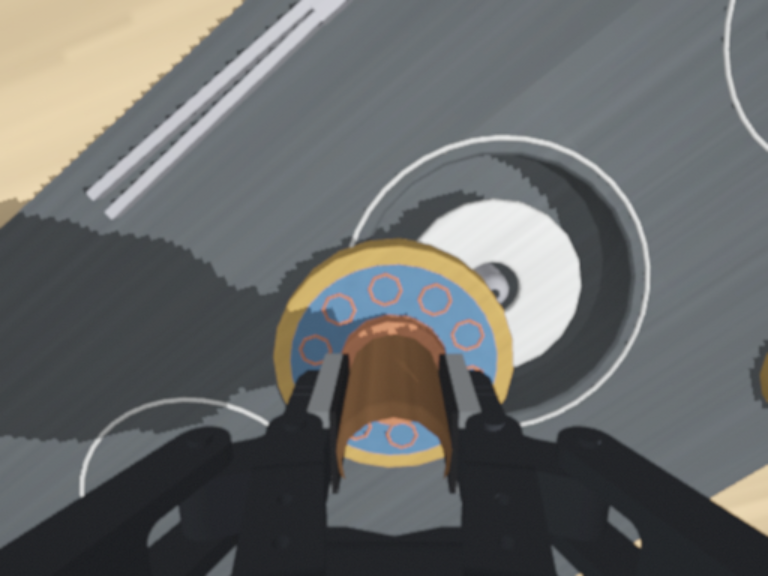

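The holder is at the well's near edge: disc extents are cols 277-513, rows 240-467; well mark circle cols 353-649, rows 136-425 (1.5x px). I'll solve for the relative offset by projecting circles.

Run:
```python
from h import *
from scipy.optimize import least_squares
c=camera('wrist'); o=get_obs();p=o['position'];print(o['clock'],p,o['ft_force'])
th=np.linspace(0,2*np.pi,721)
def ext(x,y,r,z):
    P=np.array([proj(c,[x+r*np.cos(t),y+r*np.sin(t),z]) for t in th])*1.5+.25
    return P[:,0].min(),P[:,0].max(),P[:,1].min(),P[:,1].max()
def f(v):
    t=ext(v[0],v[1],.04,.05); b=ext(v[0],v[1],.04,.036)
    return [min(t[0],b[0])-276,max(t[1],b[1])-513,min(t[2],b[2])-240,max(t[3],b[3])-467]
s=least_squares(f,[.566,-.056],x_scale=.01,diff_step=1e-3); print('holder',s.x,s.fun)
w=least_squares(lambda v:np.subtract(ext(v[0],v[1],v[2],.036),[352,649,136,426]),[.559,-.016,.05],diff_step=1e-3,x_scale=.01); print('well',w.x,w.fun)
print(tool(np.r_[w.x[:2]-s.x,0]), 'holder-TCP',tool(np.r_[s.x-p[:2],0]))
```

```text
5.45 [ 0.56632113 -0.05664407  0.0739075 ] [-1.1861563  -1.19547515 10.50040145]
holder [ 0.56646538 -0.05703342] [-3.2394303   3.24218563 -2.1703548   3.16194872]
well [ 0.55894881 -0.01587677  0.05127888] [-1.31062079  1.29839573  1.25805625 -1.4815616 ]
[20.9 36.2 -0. ] holder-TCP [-0.3 -0.3  0. ]
```

Relative offset is (20.8, 36) mm in tool axes, and the holder axis matches the TCP.

apply_moves(
  rows=[
    {"x":5,"y":8.5,"z":0,"ax":0,"ay":0,"az":0,"gripper":1},
    {"x":5,"y":8.5,"z":0,"ax":0,"ay":0,"az":0,"gripper":1},
    {"x":4,"y":7,"z":0,"ax":0,"ay":0,"az":0,"gripper":1},
    {"x":2,"y":4,"z":0,"ax":0,"ay":0,"az":0,"gripper":1},
    {"x":0,"y":0,"z":0,"ax":0,"ay":0,"az":0,"gripper":1},
  ],
)

```text
clock: 5.87
position: [0.5595, -0.0237, 0.0725]
ee_rot: [0.17, 0.985, 0.0, 0.0]
ft_force: [0.3, -0.5, 0.2]
grip_width: 0.314
grasp_force: 59.5
```

apply_moves(
  rows=[
    {"x":1,"y":2,"z":0,"ax":0,"ay":0,"az":0,"gripper":1},
    {"x":1,"y":2,"z":0,"ax":0,"ay":0,"az":0,"gripper":1},
    {"x":0,"y":0,"z":0,"ax":0,"ay":0,"az":0,"gripper":1},
  ],
)

```text
clock: 6.12
position: [0.5582, -0.0193, 0.0717]
ee_rot: [0.17, 0.985, 0.0, -0.001]
ft_force: [-0.1, 0.7, -3.4]
grip_width: 0.313
grasp_force: 59.2
```

Run:
```python
from h import *
c=camera('wrist'); o=get_obs();p=o['position']
print(o['clock'],p,o['ft_force'],o['torque'],R.from_quat(o['ee_rot']).as_matrix().round(4),o['grasp_force'])
print(tool(np.array([.5589,-.0159,p[2]])-p))
```

```text
6.1667 [ 0.55827422 -0.01959753  0.07180267] [ 0.76380293  0.17761836 -3.68415901] [-0.04536666 -0.0108559  -0.0359386 ] [[-9.419e-01  3.358e-01 -1.200e-03]
 [ 3.358e-01  9.419e-01  3.000e-04]
 [ 1.200e-03 -2.000e-04 -1.000e+00]] 59.23079615458846
[0.7 3.7 0. ]
```

The holder is now hanging about 2 mm below slab level with the pin tip in the bore. I'll centre it, then lower onto the lifter.

apply_moves(
  rows=[
    {"x":0.5,"y":2,"z":0,"ax":0,"ay":0,"az":0,"gripper":1},
    {"x":0.2,"y":1.7,"z":0,"ax":0,"ay":0,"az":0,"gripper":1},
    {"x":0,"y":0,"z":1,"ax":0,"ay":0,"az":0,"gripper":1},
    {"x":0,"y":0,"z":1,"ax":0,"ay":0,"az":0,"gripper":1},
    {"x":0,"y":0,"z":0,"ax":0,"ay":0,"az":0,"gripper":1},
  ],
)

```text
clock: 6.58
position: [0.5592, -0.0163, 0.07]
ee_rot: [0.171, 0.985, -0.0, -0.0]
ft_force: [-1.2, 0.5, -3.5]
grip_width: 0.311
grasp_force: 59.2
```

apply_moves(
  rows=[
    {"x":0,"y":0,"z":1,"ax":0,"ay":0,"az":0,"gripper":1},
    {"x":0,"y":0,"z":1,"ax":0,"ay":0,"az":0,"gripper":1},
    {"x":0,"y":0,"z":0,"ax":0,"ay":0,"az":0,"gripper":1},
  ],
)

```text
clock: 6.83
position: [0.5593, -0.0163, 0.0681]
ee_rot: [0.171, 0.985, 0.0, -0.0]
ft_force: [-0.5, 0.6, -2.9]
grip_width: 0.31
grasp_force: 59.2
```

apply_moves(
  rows=[
    {"x":0,"y":0,"z":2,"ax":0,"ay":0,"az":0,"gripper":1},
    {"x":0,"y":0,"z":2,"ax":0,"ay":0,"az":0,"gripper":1},
    {"x":0,"y":0,"z":2,"ax":0,"ay":0,"az":0,"gripper":1},
    {"x":0,"y":0,"z":1,"ax":0,"ay":0,"az":0,"gripper":1},
    {"x":0,"y":0,"z":0,"ax":0,"ay":0,"az":0,"gripper":1},
  ],
)

```text
clock: 7.25
position: [0.5597, -0.0165, 0.062]
ee_rot: [0.171, 0.985, 0.0, 0.0]
ft_force: [-4.6, 1.1, 8.0]
grip_width: 0.311
grasp_force: 60.5
```

apply_moves(
  rows=[
    {"x":0,"y":0,"z":1,"ax":0,"ay":0,"az":0,"gripper":1},
    {"x":0,"y":0,"z":1,"ax":0,"ay":0,"az":0,"gripper":1},
    {"x":0,"y":0,"z":1,"ax":0,"ay":0,"az":0,"gripper":1},
    {"x":0,"y":0,"z":0,"ax":0,"ay":0,"az":0,"gripper":1},
    {"x":0,"y":0,"z":0,"ax":0,"ay":0,"az":0,"gripper":1},
  ],
)

```text
clock: 7.67
position: [0.5598, -0.0165, 0.0599]
ee_rot: [0.171, 0.985, 0.0, 0.0]
ft_force: [-7.8, 0.1, 19.4]
grip_width: 0.315
grasp_force: 61.5
```

On the stop: z 0.0599, exactly 14 mm down, with 19 N of push. Holding for over a second, then a check.

apply_moves(
  rows=[
    {"x":0,"y":0,"z":0.5,"ax":0,"ay":0,"az":0,"gripper":1},
    {"x":0,"y":0,"z":0,"ax":0,"ay":0,"az":0,"gripper":1},
    {"x":0,"y":0,"z":0,"ax":0,"ay":0,"az":0,"gripper":1},
    {"x":0,"y":0,"z":0,"ax":0,"ay":0,"az":0,"gripper":1},
    {"x":0,"y":0,"z":0,"ax":0,"ay":0,"az":0,"gripper":1},
  ],
)

```text
clock: 8.08
position: [0.5599, -0.0166, 0.0598]
ee_rot: [0.171, 0.985, 0.001, 0.0]
ft_force: [-10.6, 0.2, 24.7]
grip_width: 0.309
grasp_force: 62.2
```

apply_moves(
  rows=[
    {"x":0,"y":0,"z":0,"ax":0,"ay":0,"az":0,"gripper":1},
    {"x":0,"y":0,"z":0,"ax":0,"ay":0,"az":0,"gripper":1},
    {"x":0,"y":0,"z":0,"ax":0,"ay":0,"az":0,"gripper":1},
    {"x":0,"y":0,"z":0,"ax":0,"ay":0,"az":0,"gripper":1},
    {"x":0,"y":0,"z":0,"ax":0,"ay":0,"az":0,"gripper":1},
  ],
)

```text
clock: 8.5
position: [0.5599, -0.0165, 0.0598]
ee_rot: [0.171, 0.985, 0.001, 0.0]
ft_force: [-9.7, -0.4, 24.5]
grip_width: 0.31
grasp_force: 62.2
```

apply_moves(
  rows=[
    {"x":0,"y":0,"z":0,"ax":0,"ay":0,"az":0,"gripper":1},
    {"x":0,"y":0,"z":0,"ax":0,"ay":0,"az":0,"gripper":1},
    {"x":0,"y":0,"z":0,"ax":0,"ay":0,"az":0,"gripper":1},
    {"x":0,"y":0,"z":0,"ax":0,"ay":0,"az":0,"gripper":1},
    {"x":0,"y":0,"z":0,"ax":0,"ay":0,"az":0,"gripper":1},
  ],
)

```text
clock: 8.92
position: [0.5599, -0.0165, 0.0598]
ee_rot: [0.171, 0.985, 0.001, 0.0]
ft_force: [-10.3, -0.5, 23.1]
grip_width: 0.314
grasp_force: 62.2
```

Run:
```python
from h import *
c=camera('wrist'); o=get_obs()
print(o['clock'],o['position'],o['ft_force'],R.from_quat(o['ee_rot']).as_matrix().round(4)[:,2],o['grasp_force'])
cv2.imwrite('pics/w6.png',cv2.resize(c['color'][:,:,::-1],None,fx=1.5,fy=1.5))
```

```text
8.9667 [ 0.55989833 -0.01657629  0.05982711] [-10.88936979  -0.44855324  25.15967861] [ 0.001  0.001 -1.   ] 62.1748214866966
```

View pics/w6.png

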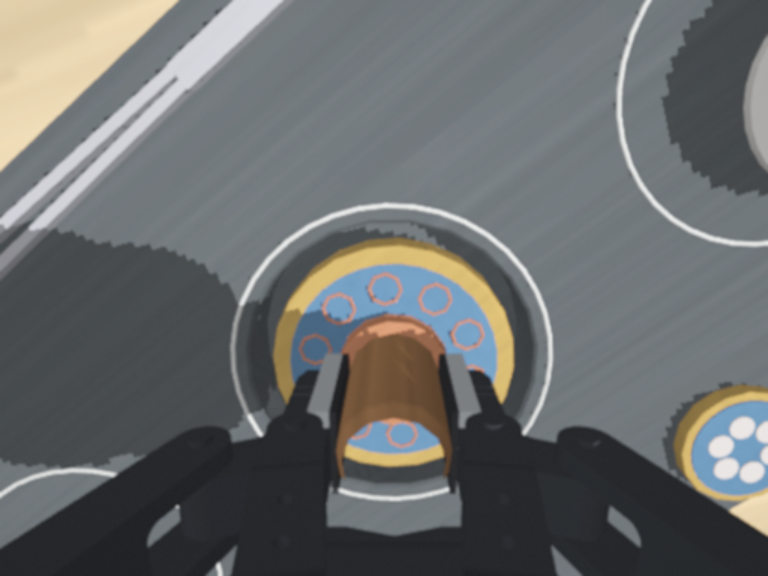

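The disc (275-513) sits concentric in the well circle (233-551), flush and level. The wire cells are undisturbed, and it has been held down for over 1.2 s. Handing in.

```bash
python3 -c "
from workcell import *
print(hand_in())"
```

```text
the job is handed in; nothing more can be done
None
```

I slid the holder to the well, it dropped onto the pin, and I pressed it flush (14 mm down, about 25 N) and held it over a second; the job was handed in at about 9 s, still pressed, with no verdict returned.

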